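# Hold the bench loupe at focal height over a lamp stem

### The job

Slide the loupe (the blue blade with the black lens ring) up out of its slotted wooden holder and hold it over the lamp base so that the lens is level, centred over the brass threaded stem on top of the lamp, and at the height marked by the red collar on the gauge post. Finish while still holding it there, steady, with the loupe touching nothing but your gripper. Leave the lamp, the collar, the brass plate, the mallet, the tape measure and the screwdriver where they are.

Things in the scene. Friction and masses are not known exactly. Their poses are not given: they have to be found in the camera images.
- loupe_center (a point): centre of the loupe's flat upright blue blade: 8 mm thick (x), 36 mm wide (y), 135 mm tall (z, up), top edge 67.5 mm above this point. The lens ring stands out from the +x face. The blade is free for gripping above the ring's arm, whose upper face is 21.5 mm above this point. It starts upright in one of the holder's two slots, its lowest 45 mm inside
- loupe_lens (a point): centre of the loupe's lens in its black ring (52 mm across, 8 mm thick; this point is half-way through), 60 mm along the loupe's +x and 17.5 mm above loupe_center; z is the lens axis, up when level. A black arm 14 mm wide and 8 mm thick at the same height joins ring and blade; 30 mm of space lies between blade face and ring
- loupe: the whole loose loupe, rigid, about 80 g; origin at the centre of the blade's lower end, 67.5 mm below loupe_center, same axes
- holder: fixed light-wood block 50 mm (x) by 190 mm (y) by 55 mm high; origin at the centre of its underside. Two slots open at the top, 9.5 mm (x) by 39 mm (y), 45 mm deep, at y = +55 and -55 mm; the loupe stands in one and the brass plate in the other, each with its axes along the holder's
- lamp_top (a point): centre of the top of the brass threaded stem (13 mm across, 15 mm high) on the lamp base, 125 mm above the bench; z up
- lamp: loose lamp base, 1.4 kg, origin under its centre: stepped white marble plinth (110 mm square to 18 mm up, 85 mm square to 36 mm), then a turned chrome body at most 62 mm across up to 102 mm, a dark washer 32 mm across to 110 mm, and the brass stem to 125 mm
- gauge: fixed height gauge 13 to 16 cm beyond the lamp: dark base 60 mm square and 12 mm high, upright post 10 mm thick, top at 225 mm; origin under its centre
- gauge_mark (a point): centre of the red collar (24 mm across, 8 mm high) on the gauge post: its height is the focal height at which the lens centre belongs (165 to 205 mm above the bench); the collar slides up and down if pushed
- plate_center (a point): centre of a loose brass plate 8 by 36 by 100 mm standing in the holder's other slot (bystander)
- mallet: mallet standing on its brass head (48 mm across, 70 mm high), wooden handle up to 180 mm; origin under its centre (bystander)
- tape: red tape measure 70 by 34 by 60 mm high; origin under its centre (bystander)
- driver: screwdriver 170 mm long lying on the bench along its x (bystander)
Not all that is in view belongs to the job. Of the things that look like the loupe, the larger one is meant.

How it is judged (in metres and radians):
On the way:
1. the loupe's blade is right out of its slot: its lower end above the holder's top (z of loupe in the frame of holder above 0.057 m), for 0.1 s.
At the end, for the whole second after the job is handed in: The lens centre is within 12 mm of the axis of the brass stem, within 6 mm of the height of the collar's centre, and tilted less than 6 degrees; the loupe is still (under 20 mm/s and 0.2 rad/s), gripped by the fingers, and touches neither lamp, gauge nor holder (horizontal distance between loupe_lens and lamp_top below 0.012 m and z of loupe_lens in the frame of gauge_mark between -0.006 and 0.006 m and angle between loupe_lens's own z axis and vertical below 0.105 rad and linear speed of loupe below 0.02 m/s and angular speed of loupe below 0.2 rad/s and contact force between loupe and the fingers above 0.5 N and contact force between loupe and lamp below 0.2 N and contact force between loupe and gauge below 0.2 N and contact force between loupe and holder below 0.2 N); the arm keeps its last pose, push and grip.
It fails at once if the lamp is pushed more than 10 mm or tipped (distance of lamp from where it was at the start of the episode above 0.01 m or angle between lamp's own z axis and vertical above 0.15 rad).
It fails at once if the gauge's collar is shifted more than 4 mm (distance of gauge_mark from where it was at the start of the episode above 0.004 m).
It fails at once if the brass plate, mallet, tape measure or screwdriver is moved more than 20 mm (distance of any of plate_center, mallet, tape, driver from where it was at the start of the episode above 0.02 m).
It also fails if it takes over 48 s, if anything falls off the work surface, if the arm or the gripper's body presses on something with over 40 N, if the wrist force passes 120 N, or if a joint passes its speed limit or range.

### The arm

A 6-joint arm with a two-finger parallel gripper is mounted at the origin on the work surface. World frame = base frame: x ahead of the robot, y to its left, z up, the work surface at z = 0. Lengths are in mm, angles in rad, forces in N, time in s.
With the tool pointing down it reaches from about 375 to 925 mm from the base axis. Payload 5.7 kg.
Tool frame: the origin (TCP) lies between the finger pads; the fingertips stand bot.tips_ahead ahead of it and the grasp point (between the pads) is the TCP (bot.tips_ahead is the distance from the TCP to the fingertips, in mm); z points along the fingers, y is the direction in which the jaws open and shut (so a half turn about z gives the same grasp; the last joint's range is limited). The gripper opens to 88 mm and grips with 3 to 60 N. Pads are 20 mm wide; open, the fingers measure 115 mm over their backs; the gripper's body (75 mm by 178 mm) begins 61 mm behind the grasp point.
Start: joints at [1.178, 0.359, 1.51, -0, 1.272, -0.115], TCP at [164.538, 576.968, 241.623] pointing down, gripper open.
Joint ranges: [-2.97, 2.97], [-1.01, 2.36], [0.21, 2.38], [-0.96, 4.11], [0.2, 2.71], [-2.98, 2.98]. Speed limits (rad/s): [2.39, 2.39, 3.14, 3.14, 3.14, 3.14].

### API

Orientations are given as a unit quaternion [w, x, y, z].
In Python, from workcell import get_obs, vision, bot gives the robot as it stands.
- The arm moves only by the shell command python3 -m pendant 'ROWS' [FORCE]. ROWS is JSON, a list of rows, each a list of 7 numbers: the turn, a rotation vector about the tool's x, y, z in rad, then the shift along the tool's x, y, z in mm, then the opening, from 0 (shut) to 1 (fully open). A call has 1 to 12 rows; each row is the pose to reach, as a shift and turn from the pose measured when the call began, along the tool's axes at that moment; what a row does not reach only later rows make up. A row lasts 1/12 s, in which the tool goes at most 41.7 mm and 7.16 degrees, less where a joint would pass 70% of its speed; a pose out of reach is approached as far as the arm can. A call with a gripper value outside its range is refused whole. The fingers move at their own pace and stop on an object; FORCE is the grip in N (left out, the last holds). Time passes only in rows, so rows that repeat a pose let the fingers close. It gives the time, the measured TCP pose, the force and the opening at its end, in the units of the state.
- get_obs(): the state, without advancing time (a new reading comes with each control period).
- vision.capture(name): name is "scene" or "top" or "wrist"; returns a dict with "pixels" (480x640x3 uint8, red, green, blue), "fx", "fy", "cx", "cy" (pixels), "R" (3x3) and "t" (3): a world point X has camera coordinates R X + t; the wrist camera has in their place "hand_eye" (4x4, takes a point from camera to tool coordinates, whose origin is the TCP and whose axes are the flange's). Camera axes: x right, y down, z forward; pixel columns grow to the right and rows downward; lengths in mm; the calibration is good to about 2 mm. A picture is of the moment at which its call begins: read the wrist's pose just before it. There is no depth.
- bot.close_job(): hands the job in, once; it reports no verdict.
Trained networks look in a picture, given as the dict that the camera call returned (one of the last four; its "shot" number tells which), for a name from the list of things; names that differ only in an ending like _2 or _b are one class to them, and where a whole thing is asked for, a point or a joint stands for the part that bears it (a point fixed in the world has none). Each returns a list of dicts, best first, with "p" (0 to 1); they miss things now and then, are a little off and sometimes report something else, mostly with a low value. They report only what shows in the picture. A call takes as long as a camera call. They do not tell look-alikes from the thing itself.
- vision.masks_of(picture, target): "region" (480x640 bool, what is visible of it) and "rect" ([left, top, right, bottom] in pixels, round what is visible of it).
The state is a dict: "time": time; "q": joint angles; "qvel": joint speeds; "joint_efforts": joint torques, N m; "ee_pos": TCP position; "ee_rot": TCP orientation; "contact_force": force on the tool from outside, world axes, zero at the start; "torque": the same for the moment, N m; "opening": opening from 0.0 (shut) to 1.0 (fully open).
Only numpy, scipy, OpenCV 4.12 (cv2) and the standard library are available. Lean on these libraries where they do the work, as an engineer would, in place of code of your own. Each camera call takes 0.05 s, during which the arm holds its last target. There are 200 camera calls.

## Working session

There is one attempt and no reset: what is moved stays moved. The work goes in short steps, Python scripts to look and compute and a shell command to move; the robot and the scene stay as the last step left them, time stands still between calls to the robot, and variables do not carry over. Pictures are saved under pics/ and viewed, on a budget of 10 in all, crops included, one or two more only if the job needs it, and the job is handed in when it is done.

```bash
mkdir -p pics; cat > h.py <<'E'
import numpy as np, cv2
from workcell import get_obs, vision, bot
def snap(n,f):
    c=vision.capture(n); cv2.imwrite('pics/'+f,c['pixels'][:,:,::-1]); return c
def ray(c,u,v):
    R=np.array(c['R']);t=np.array(c['t'])
    o=-R.T@t; d=R.T@np.array([(u-c['cx'])/c['fx'],(v-c['cy'])/c['fy'],1]); return o,d/np.linalg.norm(d)
def atz(c,u,v,z):
    o,d=ray(c,u,v); return o+d*(z-o[2])/d[2]
def tri(c1,p1,c2,p2):
    o1,d1=ray(c1,*p1);o2,d2=ray(c2,*p2)
    s=np.linalg.lstsq(np.c_[d1,-d2],o2-o1,rcond=None)[0]
    a=o1+s[0]*d1;b=o2+s[1]*d2; return (a+b)/2,np.linalg.norm(a-b)
def wc(c,o):
    from scipy.spatial.transform import Rotation as Ro
    T=np.eye(4);q=o['ee_rot'];T[:3,:3]=Ro.from_quat([q[1],q[2],q[3],q[0]]).as_matrix();T[:3,3]=o['ee_pos']
    M=np.linalg.inv(T@np.array(c['hand_eye']));c['R']=M[:3,:3];c['t']=M[:3,3];return c
E
python3 - <<'E'
from h import *
o=get_obs();print(o['ee_pos'],o['ee_rot'],o['opening'],bot.tips_ahead)
for n in('scene','top'):
    c=snap(n,n+'1.png')
    print(n,c['fx'],c['cx'],c['cy'],np.round(-np.array(c['R']).T@c['t']),np.round(c['R'],2).tolist())
    for k in('loupe','loupe_lens','holder','lamp','gauge','gauge_mark','plate_center','mallet','tape','driver'):
        try:
            for m in vision.masks_of(c,k)[:3]:
                ys,xs=np.nonzero(m['region']); print(k,round(m['p'],2),np.round(m['rect']),round(xs.mean()),round(ys.mean()))
        except Exception as e: print(k,e)
E
```

```text
[164.30149949 576.39279775 240.83865037] [-2.16191711e-04  1.38436607e-01  9.90370895e-01 -8.65608966e-04] 1.0006181596903276 19.0
scene 479.82048291073454 322.71911988776804 245.69703937384068 [1156. -152.  762.] [[0.28, 0.96, -0.01], [0.7, -0.21, -0.69], [-0.66, 0.19, -0.73]]
loupe 0.98 [228. 292. 265. 340.] 251 312
loupe 0.81 [174. 232. 207. 288.] 193 260
loupe_lens 0.94 [233. 295. 269. 340.] 250 312
loupe_lens 0.69 [178. 236. 208. 287.] 193 261
holder 0.86 [122. 255. 226. 293.] 170 274
lamp 0.89 [390. 191. 461. 259.] 426 228
gauge 0.68 [458. 190. 508. 284.] 481 251
plate_center 0.85 [123. 245. 156. 264.] 140 255
mallet 0.57 [335. 297. 365. 377.] 349 339
tape 0.76 [280. 203. 302. 239.] 292 220
driver 0.62 [304. 256. 337. 305.] 317 274
top 583.1020184452589 323.4909574568672 232.38519313918835 [ 414.   11. 1197.] [[-0.01, -1.0, 0.01], [-0.98, 0.01, -0.18], [0.18, -0.01, -0.98]]
loupe 0.78 [372. 214. 404. 256.] 388 241
loupe 0.7 [424. 250. 459. 305.] 441 273
loupe_lens 0.58 [370. 218. 406. 254.] 387 242
loupe_lens 0.57 [420. 250. 456. 302.] 441 274
holder 0.79 [408. 281. 509. 330.] 457 305
lamp 0.64 [157. 260. 221. 330.] 190 295
gauge 0.93 [129. 212. 184. 245.] 161 230
gauge 0.2 [407. 281. 512. 328.] 457 305
gauge_mark 0.64 [128. 209. 149. 220.] 139 216
plate_center 0.61 [473. 304. 508. 318.] 490 310
mallet 0.78 [306. 140. 331. 188.] 318 165
mallet 0.51 [425. 252. 459. 302.] 441 272
tape 0.95 [312. 327. 336. 367.] 325 346
driver 0.71 [422. 249. 457. 300.] 441 273
```

View pics/scene1.png

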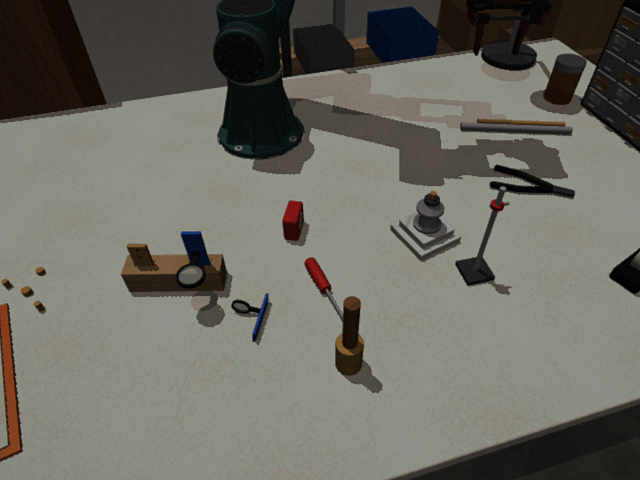

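View pics/top1.png

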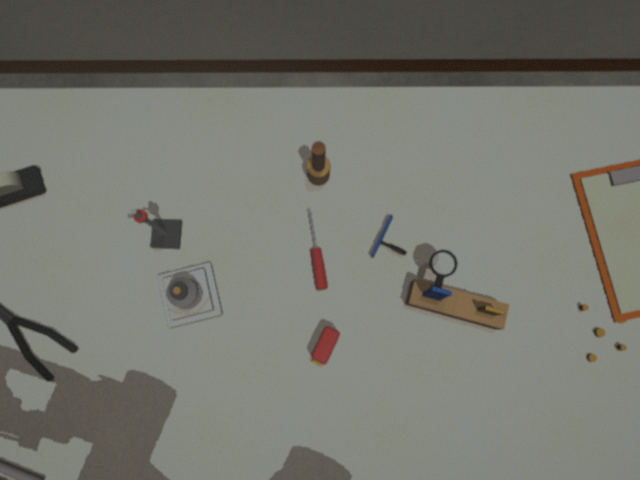

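The real loupe stands in the holder (scene 193,260; top 440,270), ring towards +x. The lamp is at top (185,292) and the red collar at top (140,216) and scene (497,205). The loose blade at top (388,240) is the smaller look-alike.

```bash
python3 - <<'E'
from h import *
def hsv(c): return cv2.cvtColor(c['pixels'],cv2.COLOR_RGB2HSV)
def seg(c,box,lo,hi):
    h=hsv(c).astype(int); h[...,0]=(h[...,0]+90)%180  # hue shifted: red=90
    m=cv2.inRange(h.astype(np.uint8),np.array(lo),np.array(hi)); z=np.zeros_like(m);x0,y0,x1,y1=box;z[y0:y1,x0:x1]=m[y0:y1,x0:x1]
    n,l,s,ce=cv2.connectedComponentsWithStats(z)
    i=1+np.argmax(s[1:,4]);return l==i,s[i],ce[i]
s=vision.capture('scene');t=vision.capture('top')
red=([80,120,60],[98,255,255]);
ms,ss,cs=seg(s,(485,195,510,215),*red);mt,st,ct=seg(t,(125,205,155,225),*red)
print('collar',cs,ss,ct,st,tri(s,cs,t,ct))
blue=([10,100,30],[45,255,255])
for c,b,n in((s,(174,228,212,290),'s'),(t,(415,275,460,305),'t')):
    m,q,ce=seg(c,b,*blue);r=cv2.minAreaRect(np.argwhere(m)[:,::-1].astype(np.float32));print('blade',n,q,ce,np.round(cv2.boxPoints(r),1).tolist())
# holder top outline
m=vision.masks_of(t,'holder')[0]['region'];r=cv2.minAreaRect(np.argwhere(m)[:,::-1].astype(np.float32));b=cv2.boxPoints(r)
print('holder',[np.round(atz(t,u,v,55)[:2]).tolist() for u,v in b])
brass=([98,90,60],[118,255,255])
for c,b,n in((s,(420,185,445,210),'s'),(t,(165,275,205,310),'t')):
    m,q,ce=seg(c,b,*brass);print('stem',n,q,ce)
A=cv2.resize(s['pixels'][225:295,170:240],(400,400),interpolation=cv2.INTER_CUBIC)
B=cv2.resize(t['pixels'][240:310,400:470],(400,400),interpolation=cv2.INTER_CUBIC)
C=cv2.resize(s['pixels'][180:230,405:455],(300,200)[::1] and (200,200),interpolation=cv2.INTER_CUBIC)
D=cv2.resize(t['pixels'][270:320,160:210],(200,200),interpolation=cv2.INTER_CUBIC)
E_=np.hstack([C,D,np.zeros((200,400,3),np.uint8)])
cv2.imwrite('pics/c1.png',np.vstack([np.hstack([A,B]),E_])[:,:,::-1])
E
```

```text
collar [496.58064516 204.12903226] [491 200  14   9  62] [141.24285714 216.48571429] [134 210  13  12  70] (array([626.57915875, 320.72647864, 187.25133374]), np.float64(0.8231110663910994))
blade s [181 231  28  34 475] [194.64842105 245.19578947] [[180.5, 232.10000610351562], [198.6999969482422, 227.1999969482422], [208.6999969482422, 263.79998779296875], [190.5, 268.79998779296875]]
blade t [426 286  25  13 181] [437.7679558 292.3038674] [[425.79998779296875, 294.6000061035156], [429.3999938964844, 283.79998779296875], [450.70001220703125, 290.8999938964844], [447.1000061035156, 301.70001220703125]]
holder [[475.0, -158.0], [530.0, -175.0], [476.0, -365.0], [422.0, -347.0]]
stem s [430 191   7   5  25] [432.8  192.92]
stem t [173 286   9   9  54] [176.74074074 290.09259259]
```

View pics/c1.png

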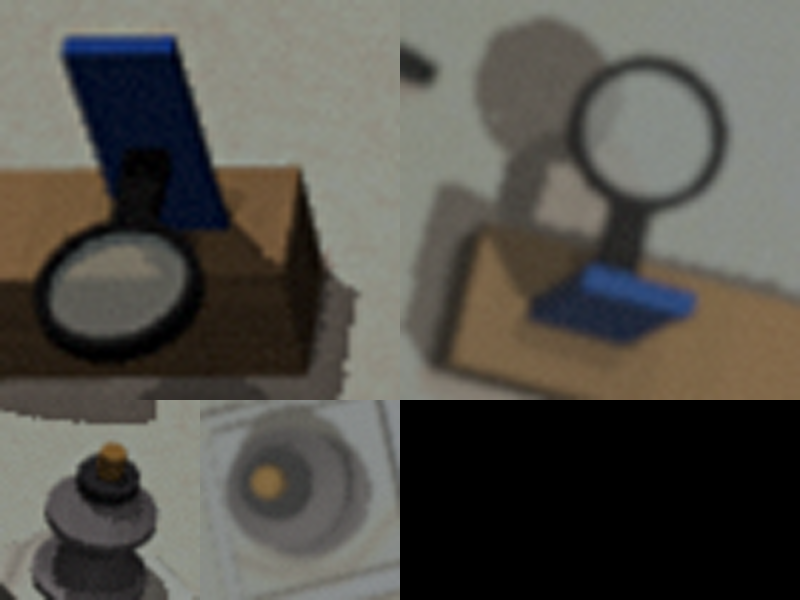

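```bash
python3 - <<'E'
from h import *
s=vision.capture('scene');t=vision.capture('top')
for n,a,b,z in(('bladetop',(191,232.7),(441.8,290.7),145),('lens',(190.8,275.4),(443.4,263.6),95),('stem',(433,191.8),(176.75,290.3),125)):
    p,e=tri(s,a,t,b);print(n,p.round(1),round(e,1),atz(t,*b,z).round(1),atz(s,*a,z).round(1))
for z in(185,187.3,189):print(atz(t,141.24,216.49,z),atz(s,496.6,204.1,z))
E
```

```text
bladetop [ 495.3 -214.2  143.9] 0.1 [ 495.2 -214.   145. ] [ 496.5 -214.1  145. ]
lens [ 551.  -230.7   92.3] 0.0 [ 550.6 -230.1   95. ] [ 553.4 -230.3   95. ]
stem [500.8 267.4 127. ] 0.3 [501.  268.1 125. ] [498.7 268.6 125. ]
[626.85467519 321.02532624 185.        ] [624.47903605 323.12187204 185.        ]
[626.37059485 320.32154506 187.3       ] [626.59584776 321.22733252 187.3       ]
[626.01279634 319.80135896 189.        ] [628.16044771 319.8270207  189.        ]
```

```bash
r='[0,0,0.785,-393,-227,0,1]'; python3 -m pendant '[[0,0,0.785,-393,-227,0,1],[0,0,0.785,-393,-227,0,1],[0,0,0.785,-393,-227,0,1],[0,0,0.785,-393,-227,0,1],[0,0,0.785,-393,-227,0,1],[0,0,0.785,-393,-227,0,1],[0,0,0.785,-393,-227,0,1],[0,0,0.785,-393,-227,0,1],[0,0,0.785,-393,-227,0,1],[0,0,0.785,-393,-227,0,1],[0,0,0.785,-393,-227,0,1],[0,0,0.785,-393,-227,0,1]]'
cat >> h.py <<'E'
def rel(pos,yaw_y):
    """row for TCP world pos with tool y at yaw (deg), pointing down"""
    from scipy.spatial.transform import Rotation as Ro
    o=get_obs();q=o['ee_rot'];R=Ro.from_quat([q[1],q[2],q[3],q[0]]).as_matrix()
    a=np.radians(yaw_y);y=np.array([np.cos(a),np.sin(a),0]);z=np.array([0,0,-1.]);G=np.c_[np.cross(y,z),y,z]
    print('turn',Ro.from_matrix(R.T@G).as_rotvec().round(4),'shift',(R.T@(np.array(pos)-o['ee_pos'])).round(1),'t',o['time'],'pos',np.round(o['ee_pos'],1))
E
python3 -c "
from h import *
rel([495,-214,230],-16)"
```

```text
time: 2.35
ee_pos: [485.3, 246.5, 242.0]
ee_rot: [0.002, 0.509, 0.861, 0.0]
contact_force: [0.7, 0.1, 0.0]
opening: 1.001
turn [0.0037 0.0022 0.7825] shift [-408.1 -213.6   12.8] t 2.35 pos [485.3 246.5 242. ]
```

```bash
python3 -m pendant '[[0,0,0.78,-408,-214,13,1],[0,0,0.78,-408,-214,13,1],[0,0,0.78,-408,-214,13,1],[0,0,0.78,-408,-214,13,1],[0,0,0.78,-408,-214,13,1],[0,0,0.78,-408,-214,13,1],[0,0,0.78,-408,-214,13,1],[0,0,0.78,-408,-214,13,1],[0,0,0.78,-408,-214,13,1],[0,0,0.78,-408,-214,13,1],[0,0,0.78,-408,-214,13,1],[0,0,0.78,-408,-214,13,1]]'
python3 -m pendant '[[0,0,0,0,0,0,0.6],[0,0,0,0,0,0,0.6]]'
python3 -c "
from h import *
rel([495,-214,128],-16)
o=get_obs();c=snap('wrist','w1.png');wc(c,o)
def P(X):
    v=c['R']@np.array(X)+c['t'];return (v[:2]/v[2]*[c['fx'],c['fy']]+[c['cx'],c['cy']]).round(1)
print('pred bladetop',P([495.3,-214.2,145]),'lens',P([552.5,-230.5,95]))"
```

```text
time: 3.35
ee_pos: [495.4, -220.1, 230.0]
ee_rot: [0.004, 0.799, 0.601, 0.001]
contact_force: [0.5, -0.6, 0.8]
opening: 0.999
time: 3.52
ee_pos: [495.4, -220.3, 229.9]
ee_rot: [0.004, 0.799, 0.601, 0.001]
contact_force: [0.4, -0.3, 0.3]
opening: 0.89
turn [ 0.0066  0.0035 -0.0026] shift [  6.3  -2.8 101.9] t 3.5167 pos [ 495.4 -220.3  229.9]
pred bladetop [316.4 244.5] lens [388. 224.]
```

View pics/w1.png

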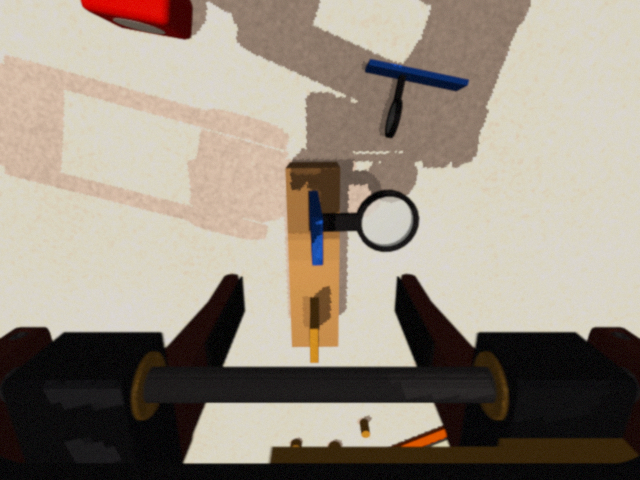

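Wrist view: ring seen at (387,221) against a predicted (388,224), blade between the fingers and jaws aligned with its thickness. I'm descending.

```bash
python3 -m pendant '[[0.0066,0.0035,-0.0026,5,-2.8,10,0.6],[0.0066,0.0035,-0.0026,5,-2.8,25,0.6],[0.0066,0.0035,-0.0026,5,-2.8,40,0.6],[0.0066,0.0035,-0.0026,5,-2.8,55,0.6],[0.0066,0.0035,-0.0026,5,-2.8,70,0.6],[0.0066,0.0035,-0.0026,5,-2.8,85,0.6],[0.0066,0.0035,-0.0026,5,-2.8,95,0.6],[0.0066,0.0035,-0.0026,5,-2.8,102,0.6],[0.0066,0.0035,-0.0026,5,-2.8,105,0.6],[0.0066,0.0035,-0.0026,5,-2.8,105,0.6],[0.0066,0.0035,-0.0026,5,-2.8,105,0.6]]' 20
python3 -c "
from h import *
rel([495,-215,125],-16)
c=snap('wrist','w2.png')"
```

```text
time: 4.48
ee_pos: [494.8, -213.8, 125.2]
ee_rot: [-0.0, 0.798, 0.602, 0.0]
contact_force: [0.6, -0.6, -0.3]
opening: 0.603
turn [ 0.     -0.0005  0.0017] shift [-1.1  0.5  0.2] t 4.4833 pos [ 494.8 -213.8  125.2]
```

View pics/w2.png

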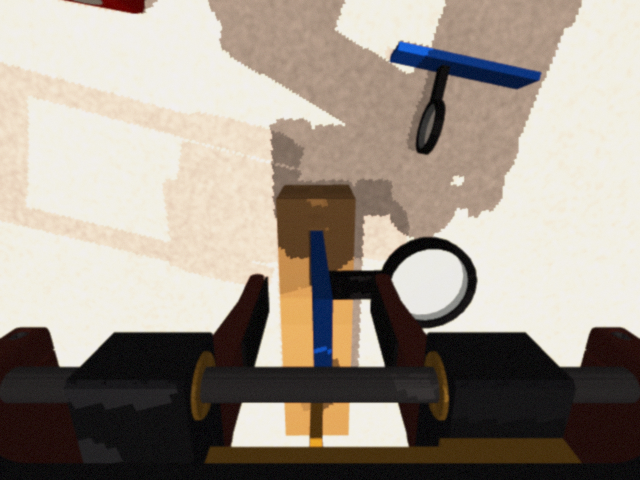

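Blade (x≈322) is midway between the fingers (265 and 375), which sit above the arm. Closing.

```bash
python3 -m pendant '[[0,0,0,0,0,0,0.3],[0,0,0,0,0,0,0.3],[0,0,0,0,0,0,0],[0,0,0,0,0,0,0],[0,0,0,0,0,0,0],[0,0,0,0,0,0,0],[0,0,0,0,0,0,0],[0,0,0,0,0,0,0],[0,0,0,0,0,0,0],[0,0,0,0,0,0,0]]' 20; python3 -m pendant '[[0,0,0,0,0,0,0],[0,0,0,0,0,0,0],[0,0,0,0,0,0,0],[0,0,0,0,0,0,0]]' 30
```

```text
time: 5.37
ee_pos: [493.5, -213.6, 125.3]
ee_rot: [-0.001, 0.798, 0.603, -0.0]
contact_force: [-6.2, 1.0, 5.3]
opening: 0.092
time: 5.7
ee_pos: [493.4, -213.5, 125.3]
ee_rot: [-0.001, 0.798, 0.603, -0.001]
contact_force: [-3.6, 0.5, 4.1]
opening: 0.094
```

```bash
python3 -m pendant '[[0,0,0,0,-0.5,-3,0],[0,0,0,0,-0.5,-8,0],[0,0,0,0,-0.5,-14,0],[0,0,0,0,-0.5,-20,0],[0,0,0,0,-0.5,-26,0],[0,0,0,0,-0.5,-32,0],[0,0,0,0,-0.5,-38,0],[0,0,0,0,-0.5,-44,0],[0,0,0,0,-0.5,-50,0],[0,0,0,0,-0.5,-56,0],[0,0,0,0,-0.5,-62,0],[0,0,0,0,-0.5,-66,0]]'
python3 -m pendant '[[0,0,0,0,0,-8,0],[0,0,0,0,0,-18,0],[0,0,0,0,0,-30,0],[0,0,0,0,0,-42,0],[0,0,0,0,0,-52,0],[0,0,0,0,0,-56,0],[0,0,0,0,0,-56,0],[0,0,0,0,0,-56,0]]'
python3 -c "
from h import *
rel([443,284,246],-16)
c=snap('scene','s2.png')
cv2.imwrite('pics/s2.png',cv2.resize(c['pixels'][130:350,80:400],(640,440))[:,:,::-1])"
```

```text
time: 6.7
ee_pos: [493.3, -213.6, 192.2]
ee_rot: [-0.001, 0.798, 0.603, -0.0]
contact_force: [-0.2, -0.6, -0.5]
opening: 0.088
time: 7.37
ee_pos: [493.4, -213.7, 248.3]
ee_rot: [-0.001, 0.798, 0.603, -0.0]
contact_force: [-0.7, 0.2, -0.9]
opening: 0.094
turn [-0.0016 -0.0002  0.0018] shift [ 464.8 -184.8    2.7] t 7.3667 pos [ 493.4 -213.7  248.3]
```

View pics/s2.png

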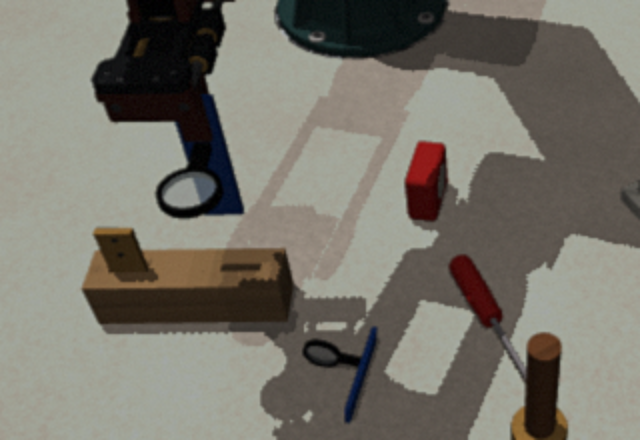

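Loupe is out of the slot and the rest is undisturbed. Now carrying it across, level, above everything.

```bash
python3 -m pendant '[[0,0,0,9,-4,0,0],[0,0,0,27,-11,0,0],[0,0,0,50,-20,0,0],[0,0,0,75,-30,0,0],[0,0,0,100,-40,0,0],[0,0,0,125,-50,0,0],[0,0,0,150,-60,0,0],[0,0,0,175,-70,0,0],[0,0,0,200,-80,0,0],[0,0,0,220,-88,0,0],[0,0,0,230,-91,0,0],[0,0,0,232,-92,0,0]]'
python3 -m pendant '[[0,0,0,9,-4,0,0],[0,0,0,27,-11,0,0],[0,0,0,50,-20,0,0],[0,0,0,75,-30,0,0],[0,0,0,100,-40,0,0],[0,0,0,125,-50,0,0],[0,0,0,150,-60,0,0],[0,0,0,175,-70,0,0],[0,0,0,200,-80,0,0],[0,0,0,220,-88,0,0],[0,0,0,229,-91,0,0],[0,0,0,230,-92,0,0]]'
python3 -c "
from h import *
rel([441.5,285,217.5],-16)"
```

```text
time: 8.42
ee_pos: [467.3, 36.7, 247.7]
ee_rot: [-0.002, 0.797, 0.604, -0.001]
contact_force: [0.4, 0.0, -1.6]
opening: 0.088
time: 9.42
ee_pos: [441.5, 284.1, 247.9]
ee_rot: [-0.002, 0.797, 0.604, -0.001]
contact_force: [-0.0, 0.2, -0.8]
opening: 0.086
turn [-0.0037 -0.0007  0.0056] shift [ 0.9 -0.1 30.4] t 9.4167 pos [441.5 284.1 247.9]
```

```bash
python3 -m pendant '[[-0.001,0,0.002,0.3,0,5,0],[-0.003,0,0.004,0.6,0,12,0],[-0.0037,-0.0007,0.0056,0.9,0,20,0],[-0.0037,-0.0007,0.0056,0.9,0,27,0],[-0.0037,-0.0007,0.0056,0.9,0,30,0],[-0.0037,-0.0007,0.0056,0.9,0,30,0],[-0.0037,-0.0007,0.0056,0.9,0,30,0],[-0.0037,-0.0007,0.0056,0.9,0,30,0]]'
python3 - <<'E'
from h import *
rel([441.5,285,217.5],-16)
s=vision.capture('scene');t=vision.capture('top')
for c,n in((s,'s'),(t,'t')):
    for k in('loupe_lens','gauge_mark'):
        for m in vision.masks_of(c,k)[:2]: print(n,k,round(m['p'],2),m['rect'])
A=cv2.resize(s['pixels'][130:230,400:520],(720,600),interpolation=cv2.INTER_CUBIC);cv2.imwrite('pics/s3.png',A[:,:,::-1])
B=cv2.resize(t['pixels'][190:310,110:250],(700,600),interpolation=cv2.INTER_CUBIC);cv2.imwrite('pics/t3.png',B[:,:,::-1])
E
```

```text
time: 10.08
ee_pos: [441.9, 284.9, 218.1]
ee_rot: [0.0, 0.799, 0.602, 0.0]
contact_force: [-1.2, -0.6, -0.7]
opening: 0.089
turn [ 0.0003 -0.0003 -0.0003] shift [-0.  -0.4  0.6] t 10.0833 pos [441.9 284.9 218.1]
s loupe_lens 0.93 [230.6, 293.4, 270.3, 341.1]
s loupe_lens 0.61 [420.8, 130.2, 450.9, 185.5]
s gauge_mark 0.52 [417.6, 130.8, 451.8, 181.9]
t loupe_lens 0.84 [157.0, 275.8, 182.6, 328.4]
t loupe_lens 0.66 [369.4, 215.5, 408.5, 258.8]
t gauge_mark 0.65 [158.5, 274.6, 180.9, 327.7]
```

View pics/s3.png

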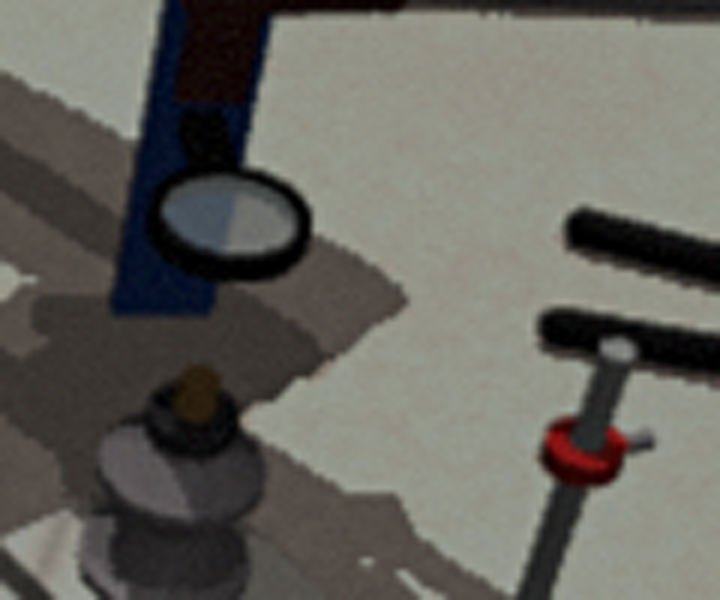

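View pics/t3.png

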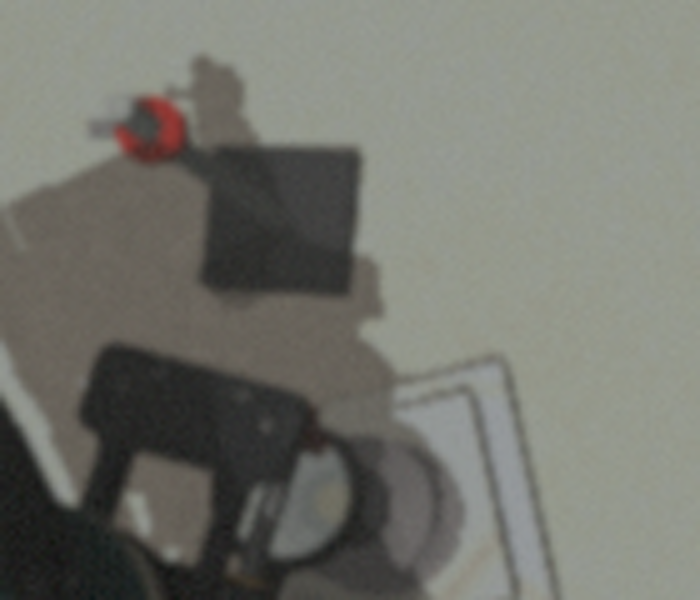

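Lens ring is at scene (438,167), directly above the stem (432,192); the collar is at scene (497.3,205.3) and top (140.2,215.6). I'll check the height numerically.

```bash
python3 - <<'E'
from h import *
s=vision.capture('scene');t=vision.capture('top')
def P(c,X):
    v=np.array(c['R'])@np.array(X)+c['t'];return (v[:2]/v[2]*[c['fx'],c['fy']]+[c['cx'],c['cy']]).round(1)
print('collar',tri(s,(497.3,205.3),t,(140.2,215.6)))
b=atz(t,166.4,234.0,12);print('base',b)
b2=(b[0],b[1])
for z in(183,187,191):print(z,'s',P(s,[*b2[:2],z]),'t',P(t,[*b2[:2],z]))
print('posttop t',P(t,[*b2,225]),'s',P(s,[*b2,225]))
for z in(184,187,190):print('lens',z,P(s,[500.9,268,z]))
print('stem',P(s,[500.3,268,125]),P(t,[500.3,268,125]))
# wrist: bare geometry after grasp
o=get_obs();c=wc(snap('wrist','w3.png'),o)
print('wrist pred lens',P(c,[500.9,268,187]),P(c,[500.9,268,125]))
E
```

```text
collar (array([628.22613228, 322.49762846, 185.56599161]), np.float64(0.5450909829573981))
base [626.13566384 320.59082481  12.        ]
183 s [495.5 205.8] t [141.8 217.1]
187 s [496.1 204.1] t [141.1 216.7]
191 s [496.7 202.4] t [140.5 216.2]
posttop t [134.5 212.1] s [501.7 187.7]
lens 184 [438.1 169.2]
lens 187 [438.3 168. ]
lens 190 [438.6 166.8]
stem [433.1 192.3] [176.8 290.7]
wrist pred lens [431.5 287.2] [405.  248.9]
```

View pics/w3.png

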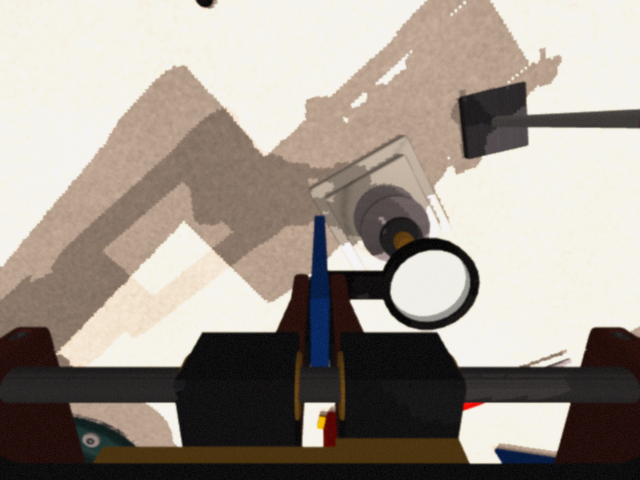

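The wrist view agrees: lens at (431,284) and stem tip at (404,244), both within about 4 px of prediction. Since height is the tight one, I'll compare the collar and ring silhouettes in the scene camera.

```bash
python3 - <<'E'
from h import *
from scipy.optimize import least_squares
s=vision.capture('scene');t=vision.capture('top')
def hull(c,X,r,h):
    a=np.linspace(0,2*np.pi,120);p=np.concatenate([np.c_[X[0]+r*np.cos(a),X[1]+r*np.sin(a),0*a+X[2]+d] for d in(-h/2,h/2)])
    v=p@np.array(c['R']).T+c['t'];u=v[:,:2]/v[:,2:]*[c['fx'],c['fy']]+[c['cx'],c['cy']]
    return np.r_[u.min(0),u.max(0)]
def bb(m): y,x=np.nonzero(m);return np.array([x.min(),y.min(),x.max()+1,y.max()+1])-.5
def red(c,b):
    x0,y0,x1,y1=b;k=16  # subpixel via upsampling
    p=c['pixels'].astype(float);w=p[y0:y1,x0:x1];g=w[...,0]-w[...,1:].max(-1)
    g=cv2.resize(g,None,fx=k,fy=k,interpolation=cv2.INTER_CUBIC);m=g>0.4*np.percentile(g,97)
    n,l,st,_=cv2.connectedComponentsWithStats(m.astype(np.uint8));i=1+np.argmax(st[1:,4]);q=st[i]
    return np.array([x0+q[0]/k,y0+q[1]/k,x0+(q[0]+q[2])/k,y0+(q[1]+q[3])/k])-.5
rs=red(s,(484,194,512,218));rt=red(t,(126,202,156,228));print(rs,rt)
f=lambda X:np.r_[hull(s,X,12,8)-rs,hull(t,X,12,8)-rt]
r=least_squares(f,[626,321,186]);print('collar fit',r.x,r.fun.round(1))
f2=lambda z:hull(s,[626.1,320.6,z[0]],12,8)-rs
r=least_squares(f2,[186]);print('scene only',r.x,r.fun.round(1))
# ring bbox in scene from dark pixels
w=s['pixels'][150:185,420:458].max(-1).astype(np.float32);g=cv2.resize(w,None,fx=16,fy=16,interpolation=cv2.INTER_CUBIC)
print('ring pred',[hull(s,[500.9,268,z],26,8).round(1).tolist() for z in(184,187,190)],'crop read',[424.0,157.0,451.5,176.2])
E
```

```text
[490.3125 199.5    504.5    210.    ] [132.3125 208.6875 146.625  221.5   ]
collar fit [628.42523188 322.73311448 187.14126695] [ 0.1 -1.   0.9  0.9  0.1 -0.5  0.8  1. ]
scene only [186.61910148] [-1.7 -1.4 -0.9  0.5]
ring pred [[424.2, 159.5, 452.1, 179.3], [424.4, 158.2, 452.4, 178.1], [424.7, 157.0, 452.7, 176.9]] crop read [424.0, 157.0, 451.5, 176.2]
```

Collar is about 186.5 mm; the lens is about 188 mm by kinematics and about 190 mm by camera. Lowering 2 mm, then settling.

```bash
python3 -m pendant '[[0,0,0,0,0,1,0],[0,0,0,0,0,2,0],[0,0,0,0,0,2,0],[0,0,0,0,0,2,0],[0,0,0,0,0,2,0],[0,0,0,0,0,2,0],[0,0,0,0,0,2,0],[0,0,0,0,0,2,0]]'
python3 -c "
from h import *
rel([441.9,284.9,216],-16);o=get_obs();print(np.abs(o['qvel']).max(),o['opening'])
print(bot.close_job())"
```

```text
time: 11.3
ee_pos: [441.7, 285.1, 216.0]
ee_rot: [-0.0, 0.799, 0.602, 0.0]
contact_force: [0.1, 0.6, -1.3]
opening: 0.09
turn [ 0.0001 -0.0002  0.    ] shift [-0.1  0.3  0. ] t 11.3 pos [441.7 285.1 216. ]
0.001982268637497729 0.09002041289298561
the job is handed in; nothing more can be done
None
```

I gripped the loupe's blade, lifted it straight out of its slot, carried it level over the other objects, and handed the job in at about 11.3 s while still holding it over the lamp. I don't have a verdict, because the hand-in doesn't report one.

- **Centring:** the lens is within about 2 mm of the stem axis by arm position. The scene and wrist pictures agreed to within a few pixels. They were taken before the last 2 mm downward move, and I took none after it.
- **Level and steady:** the tool was vertical to within 0.001 rad and the arm was still. The outside force was about 1 N, roughly the loupe's weight. The gripper was closed on the blade at 30 N.
- **Height (the two checks disagreed):** I put the collar at 185.5–187 mm. Before that last move, arm position put the lens at about 188 mm and the scene camera at about 190 mm. After it, those become about 186 and 188 mm, so by either reading the lens should be within about 3 mm of the collar; the limit is 6 mm.
- **Other objects:** the path stayed above everything else. The pictures I took on the way showed nothing out of place, but I did not measure the objects again at the end.

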